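Lock the sprung-up filter lid on the solder bench

TASK

Three fume-filter pots stand on the soldering bench, and one of them has its lid still sprung up and unlocked, with the grip bar lying across the line of the pot's outlet pipe instead of along it. Take that lid by its grip bar, push it down against the spring, turn it a quarter turn clockwise (seen from above) and let go, so that it springs up into its lock with the bar in line with the outlet pipe. Leave the other two lids, which are already locked, alone.

Things in the scene. Friction and masses are not known exactly. Their poses are not given: they have to be found in the camera images.
- lid_a_bar (a point): Unlocked aluminium lid: plug 80 mm wide, 40 high, on top an upright black grip bar 60 long, 12 thick, 44 high. Point: middle of the bar, 22 above the plug's flat top, 124 above the bench (12 higher than if locked); x along the bar, z up. About 0.25 kg. Push down at least 17 mm (aim for 21; hard stop at 24; spring 1 N rising to 9 N), turn clockwise 90 degrees (10 either way will do), let go: it rises into its lock.
- pot_a_base (a point): Grey pot of the unlocked lid, fixed: 110 mm wide, rim 80 above the bench, bore 86 (lid has 3 mm play). Point: centre of its underside, on the bench; z up, x along its outlet pipe (32 thick, ending 87 from the pot's axis). The lid's two lugs, below the bar's ends, start in open slots along y; locked, they sit in pockets along x, 12 mm lower than at the start, with a stop just beyond.
- lid_b_bar (a point): Lid of the same size and shape, already locked in a second, identical pot, with its grip bar in line with that pot's outlet pipe. Point: middle of the bar, 112 mm above the bench; x along the bar, z up. Leave alone.
- lid_c_bar (a point): Lid of the same size and shape, already locked in a third, identical pot, with its grip bar in line with that pot's outlet pipe. Point: middle of the bar, 112 mm above the bench; x along the bar, z up. Leave alone.
Mind the look-alikes: they are no part of the job. Leave any green or pink look-alike of the part that bears lid_a_bar alone.

How it is judged:
By the outcome, as a careful person would: the job done as asked, in the order asked, and still so for the second after the job is handed in, with the robot touching nothing.
It also fails if it takes over 35 s, if anything falls off the work surface, if the arm or the gripper's body presses on something with over 40 N, if the wrist force passes 120 N, or if a joint passes its speed limit or range.

ROBOT

A 7-joint arm with a two-finger parallel gripper is mounted at the origin on the work surface. World frame = base frame: x ahead of the robot, y to its left, z up, the work surface at z = 0. Lengths are in m, angles in rad, forces in N, time in s.
With the tool pointing down it reaches from about 0.425 to 0.925 m from the base axis. Payload 6.8 kg.
Tool frame: the origin (TCP) lies at the very end of the fingers, on their centre line; the grasp point (between the pads) lies behind it (ctrl.hold_point_z is the z of the grasp point in the tool frame, in m); z points along the fingers, y is the direction in which the jaws open and shut (so a half turn about z gives the same grasp; the last joint's range is limited). The gripper opens to 85 mm and grips with 20 to 120 N. Pads are 22 mm wide; open, the fingers measure 114 mm over their backs; the gripper's body (76 mm by 85 mm) begins 54 mm behind the grasp point. The pads swing forward as they close: fully open they stand 13 mm farther back than shut.
Start: joints at [1.233, 0.477, 0.022, 1.555, -0.011, 1.109, -0.083], TCP at [0.154, -0.657, 0.231] pointing down, gripper open.
Joint ranges: [-2.96, 2.96], [-0.34, 2.1], [-1.41, 1.46], [0.24, 2.44], [-1.37, 4.51], [0.17, 1.92], [-2.96, 2.96]. Speed limits (rad/s): [2.39, 2.39, 3.14, 3.14, 3.14, 3.14, 3.14].

INTERFACE

Orientations are given as a rotation vector (axis times angle).
In Python, from plant import ctrl gives the robot as it stands. The module is installed in compiled form; this text tells all that it offers.
- The arm moves only by the shell command python3 -m inch 'ROWS' [OPENING] [FORCE]. ROWS is JSON, a list of rows, each a list of 2 entries, a list of its own where there are three numbers: the shift along the tool's x, y, z in m, then the turn, a rotation vector about the tool's x, y, z in degrees. In form: [[[x, y, z], [ax, ay, az]], ...]. A call has 1 to 20 rows; each row is the pose to reach, as a shift and turn from the pose commanded when the call began, along the tool's axes at that moment; what a row does not reach only later rows make up. A row lasts 1/12 s, in which the tool goes at most 41.7 mm and 7.16 degrees, less where a joint would pass 70% of its speed; a pose out of reach is approached as far as the arm can. A call with a gripper value outside its range is refused whole. OPENING is the opening in per cent of the stroke, from 0 (shut) to 100 (fully open), set as the call begins (- or left out, the last holds). The fingers move at their own pace and stop on an object; FORCE is the grip in N (left out, the last holds). Time passes only in rows, so rows that repeat a pose let the fingers close. It gives the time, the measured TCP pose, the force and the opening at its end, in the units of the state.
- ctrl.get_obs(): the state, without advancing time (a new reading comes with each control period).
- ctrl.read_camera(name): name is "scene" or "top" or "wrist"; returns a dict with "color" (420x560x3 uint8, blue, green, red), "range_z" (420x560 float32, m along the optical axis (not along the pixel's ray), 0 where there is no reading), "vertical_fov" (degrees; the focal length in pixels is half the picture's height over the tangent of half this angle, whatever the lens; pixels are square), "cx", "cy" (the principal point, pixels), "xyz" and "rotation" of the camera in the world. Camera axes: x right, y up, looking along -z (the intrinsics and any distortion apply to the point x, -y, -z); pixel columns grow to the right and rows downward; lengths in m; the calibration is good to about 2 mm. A picture is of the moment at which its call begins.
- ctrl.job_done(): hands the job in, once; it reports no verdict.
The state is a dict: "clock": time; "q": joint angles; "qd": joint speeds; "tau": joint torques, N m; "position": TCP position; "tool_rot": TCP orientation; "ft_force": force on the tool from outside, world axes, zero at the start; "moment": the same for the moment, N m; "opening": opening from 0.0 (shut) to 1.0 (fully open).
Only numpy, scipy, OpenCV 4.12 (cv2) and the standard library are available. Lean on these libraries where they do the work, as an engineer would, in place of code of your own. Each camera call takes 0.05 s, during which the arm holds its last target.

## Working session

There is one attempt and no reset: what is moved stays moved. The work goes in short steps, Python scripts to look and compute and a shell command to move; the robot and the scene stay as the last step left them, time stands still between calls to the robot, and variables do not carry over. Pictures are saved under pics/ and viewed, and the job is handed in when it is done.

```bash
mkdir -p pics; python3 - <<'E'
from plant import ctrl
import cv2
o=ctrl.get_obs(); print(o, ctrl.hold_point_z)
for n in ["scene","top","wrist"]:
    c=ctrl.read_camera(n); cv2.imwrite(f"pics/{n}0.png",c["color"])
    print(n,{k:c[k] for k in c if k not in("color","range_z")})
E
```

```text
{'clock': 0.0, 'q': array([ 1.23289748,  0.47779247,  0.02234183,  1.55644346, -0.0115047 ,
        1.10934409, -0.08307003]), 'qd': array([-2.36077493e-04, -3.61088360e-04,  1.05579414e-03, -1.88086862e-04,
       -9.81830394e-05,  2.56859002e-04,  3.52876523e-04]), 'tau': array([ 2.70537821e-04, -5.96452045e+01,  1.60841949e+00, -2.81199610e+01,
        1.25552362e-02,  9.17872967e-03, -1.61556965e-06]), 'position': array([ 0.15360008, -0.65667252,  0.23033427]), 'tool_rot': array([-3.11905485e+00, -3.60038448e-01,  5.44449194e-04]), 'ft_force': array([-1.30028152,  0.82993596, -0.3317484 ]), 'moment': array([ 0.03421011, -0.03024985, -0.01107807]), 'opening': 0.997168073919157} -0.0187
scene {'vertical_fov': 51.319462651914854, 'cx': 276.6811840601421, 'cy': 206.81422911408117, 'xyz': array([1.11977056, 0.48581744, 0.63392661]), 'rotation': array([0.50042924, 0.98786374, 1.9795116 ])}
top {'vertical_fov': 56.16503316226794, 'cx': 279.1789641670183, 'cy': 213.68832842727076, 'xyz': array([0.36034089, 0.06515909, 0.97979858]), 'rotation': array([ 0.16758551, -0.16785394, -1.55255678])}
wrist {'vertical_fov': 68.34495486547956, 'cx': 283.6022516387401, 'cy': 209.32349897779844, 'xyz': array([ 0.22395327, -0.6403129 ,  0.37161149]), 'rotation': array([-0.24367368,  0.19496657, -1.33188068])}
```

View pics/scene0.png

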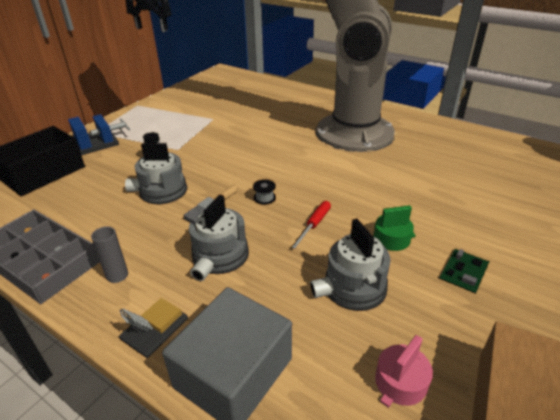

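View pics/top0.png

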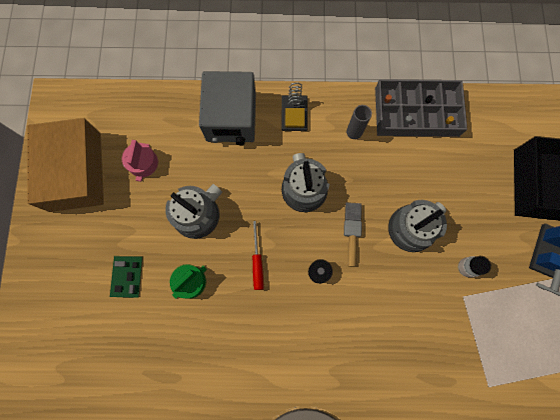

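View pics/wrist0.png

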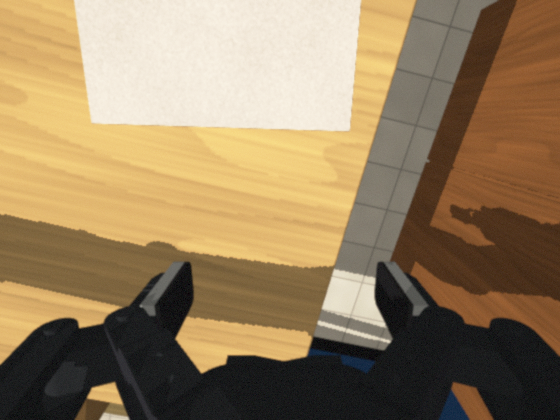

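The top view shows the left pot at about (190,210), with its bar running across its pipe at (215,190). The middle pot (305,180) and right pot (420,225) have their bars in line with their pipes. Next I'll measure the left pot.

```bash
cat > h.py <<'E'
import numpy as np, cv2
from scipy.spatial.transform import Rotation as R
def cloud(c):
    h,w=c["range_z"].shape; f=h/2/np.tan(np.radians(c["vertical_fov"])/2)
    u,v=np.meshgrid(np.arange(w),np.arange(h)); z=c["range_z"].astype(float)
    P=np.stack([(u-c["cx"])/f*z,-(v-c["cy"])/f*z,-z],-1)
    return P@R.from_rotvec(c["rotation"]).as_matrix().T+c["xyz"]
E
python3 - <<'E'
from plant import ctrl
from h import *
for n in("top","scene"):
    c=ctrl.read_camera(n); P=cloud(c); g=c["color"].max(2); ok=c["range_z"]>0
    # table check
    x0,x1,y0,y1=(155,235,175,245) if n=="top" else (305,395,215,310)
    hsv=cv2.cvtColor(c["color"],cv2.COLOR_BGR2HSV)
    sub=np.zeros_like(ok); sub[y0:y1,x0:x1]=1; sub&=ok
    print(n,"z levels",np.histogram(P[sub][:,2],bins=np.arange(-.01,.17,.01)))
    bar=sub&(g<60)&(P[...,2]>.108)
    p=P[bar]; print("bar",len(p),p.min(0),p.max(0),np.median(p,0))
    top=sub&(P[...,2]>.137)&(P[...,2]<.16); q=P[top]; print("bartop",len(q),q.mean(0))
    m=q[:,:2].mean(0); U=np.linalg.svd(q[:,:2]-m,full_matrices=False); d=U[2][0]; t=(q[:,:2]-m)@d
    print("dir",np.degrees(np.arctan2(d[1],d[0])), t.min(),t.max())
    (cx,cy),(w,h),a=cv2.minAreaRect((q[:,:2]*1e4).astype(np.float32)); print("rect",cx/1e4,cy/1e4,w/1e4,h/1e4,a)
    # plug top light
    pl=sub&(g>110)&(abs(P[...,2]-.102)<.006); q=P[pl]; (cx,cy),r=cv2.minEnclosingCircle((q[:,:2]*1e4).astype(np.float32)); print("plug",len(q),cx/1e4,cy/1e4,r/1e4,np.median(q[:,2]))
    tb=sub&(P[...,2]<.03); print("table z",np.median(P[tb][:,2]))
    cv2.imwrite(f"pics/{n}crop.png",cv2.resize(c["color"][y0-15:y1+15,x0-15:x1+15],None,fx=5,fy=5,interpolation=cv2.INTER_CUBIC))
E
```

```text
top z levels (array([1436, 1979,    8,  163,  263,   35,   25,   78,  285,  327,   78,
        713,   13,   11,   15,  149,    1]), array([-0.01,  0.  ,  0.01,  0.02,  0.03,  0.04,  0.05,  0.06,  0.07,
        0.08,  0.09,  0.1 ,  0.11,  0.12,  0.13,  0.14,  0.15,  0.16]))
bar 177 [0.54563256 0.25104792 0.11037101] [0.58522579 0.30319869 0.15013816] [0.56300538 0.27397529 0.14544888]
bartop 155 [0.56650487 0.27752902 0.14568849]
dir -125.17562760952286 -0.03131728645278102 0.0290406007277415
rect 0.5673314453125 0.27833720703125 0.0603576171875 0.012054978942871095 54.770729064941406
plug 513 0.56785322265625 0.27968779296875 0.04011559753417969 0.10222950768366768
table z 0.0005134699198391379
scene z levels (array([1069, 2445,  316,  575,  857,  251,  195,  331,  463,  534,  183,
        769,  104,  108,  113,  206,    0]), array([-0.01,  0.  ,  0.01,  0.02,  0.03,  0.04,  0.05,  0.06,  0.07,
        0.08,  0.09,  0.1 ,  0.11,  0.12,  0.13,  0.14,  0.15,  0.16]))
bar 497 [0.55343789 0.25192887 0.10806619] [0.58951886 0.30520344 0.14894402] [0.57600392 0.28302254 0.13372838]
bartop 241 [0.57153088 0.27976706 0.14433896]
dir 55.47357824442435 -0.032316628386225316 0.02725239294723267
rect 0.568973583984375 0.27846015625 0.05955706787109375 0.012764022827148438 55.33457565307617
plug 548 0.568137255859375 0.2789543701171875 0.04038876647949219 0.10223648093183701
table z 0.001064077745795533
```

View pics/topcrop.png

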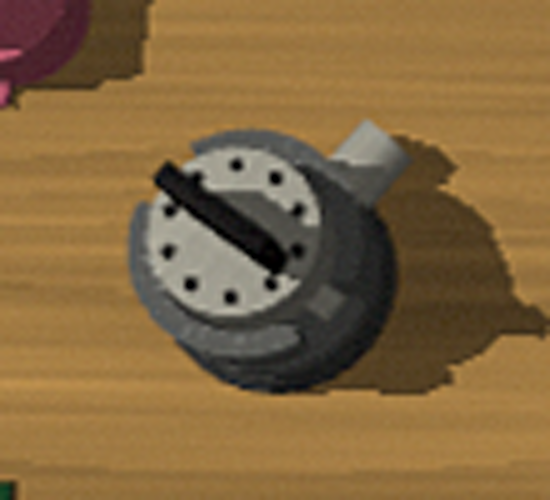

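View pics/scenecrop.png

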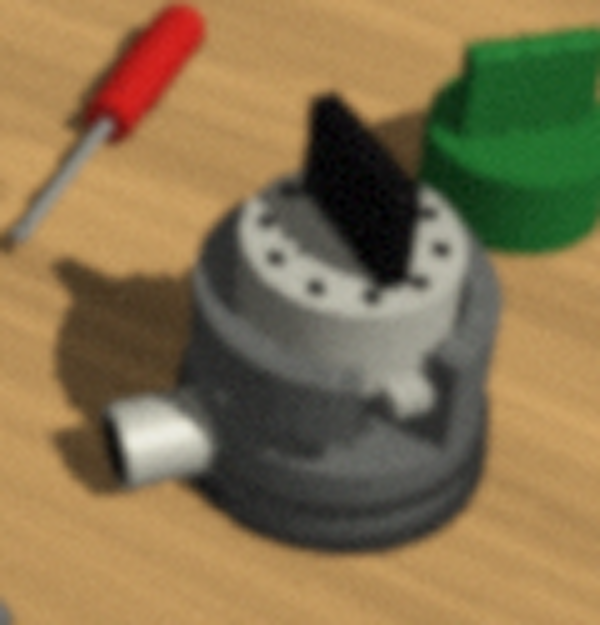

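The top crop shows the bar running from (165,175) to (280,265), across the pipe at (370,165), so this is lid A. Both views agree: bar centre about (0.568, 0.2788), bar angle 55°, bar top at z ≈ 0.146. Before moving I'll measure the pipe angle, check obstacle heights, and work out the shifts.

```bash
python3 - <<'E'
from plant import ctrl
from h import *
C=np.array([.568,.2788])
for n in("top","scene"):
    c=ctrl.read_camera(n); P=cloud(c); ok=c["range_z"]>0
    d=P[...,:2]-C; r=np.hypot(d[...,0],d[...,1]); a=np.degrees(np.arctan2(d[...,1],d[...,0]))
    m=ok&(r>.064)&(r<.086)&(abs(a+35)<35)&(P[...,2]>.012)
    print(n,"pipe",m.sum(),np.median(a[m]),a[m].min(),a[m].max(),P[m][:,2].max())
    if n=="top":
        for y in np.arange(-.7,.55,.1):
            k=ok&(P[...,0]>.25)&(P[...,0]<.75)&(abs(P[...,1]-y)<.05); print(round(y,2), P[k][:,2].max().round(3) if k.any() else None, end='; ')
        k=ok&(r<.2)&(r>.06)&(P[...,2]>.06); print("\nnear",k.sum(),P[k].max(0) if k.any() else '')
o=ctrl.get_obs(); Rt=R.from_rotvec(o["tool_rot"]); p=o["position"]
V=np.array([.55,-.2,.27]); print("via tool shift",Rt.inv().apply(V-p), "x dir",np.degrees(np.arctan2(*Rt.as_matrix()[[1,0],0])))
E
```

```text
top pipe 116 -44.244897595598346 -53.85900664785273 -28.18180904306895 0.04108872428552113
-0.7 0.027; -0.6 0.095; -0.5 0.095; -0.4 0.08; -0.3 0.139; -0.2 0.138; -0.1 0.081; -0.0 0.138; 0.1 0.084; 0.2 0.106; 0.3 0.149; 0.4 0.087; 0.5 0.096; 
near 357 [0.76671643 0.4333416  0.09786474]
scene pipe 208 -32.82219533164336 -50.893752722830264 -25.08394473094549 0.038439337071230484
via tool shift [ 0.48999557 -0.35491911 -0.03880073] x dir 13.164727936553376
```

```bash
python3 - <<'E'
from plant import ctrl
from h import *
C=np.array([.568,.2788])
A=[]
for n in("top","scene"):
    c=ctrl.read_camera(n); P=cloud(c); ok=c["range_z"]>0
    d=P[...,:2]-C; r=np.hypot(d[...,0],d[...,1]); a=np.degrees(np.arctan2(d[...,1],d[...,0]))
    m=ok&(r>.06)&(r<.086)&(abs(a+35)<35)&(P[...,2]>.02)
    q=P[m]
    for lo in (.033,.035,.037):
        k=q[q[:,2]>lo]; dd=k[:,:2]-C; t=np.degrees(np.arctan2(dd[:,1],dd[:,0])); print(n,lo,len(k),np.median(t),np.hypot(*dd.T).max())
    A.append(q)
q=np.vstack(A)
from scipy.optimize import least_squares
# cylinder fit: horizontal axis through offset s with angle th, height h, r=16mm
def res(v):
    th,s,h=v; n=np.array([-np.sin(th),np.cos(th)]); e=(q[:,:2]-C)@n-s
    return np.hypot(e,q[:,2]-h)-.016
s=least_squares(res,[np.radians(-35),0,.024],loss="soft_l1",f_scale=.001); print(np.degrees(s.x[0]),s.x[1:],np.median(abs(s.fun)))
def res2(v): return res([v[0],0,v[1]])
s=least_squares(res2,[np.radians(-35),.024],loss="soft_l1",f_scale=.001); print(np.degrees(s.x[0]),s.x[1:],np.median(abs(s.fun)))
E
```

```text
top 0.033 76 -40.320056968406035 0.08591218541854576
top 0.035 52 -39.32592982946623 0.08591218541854576
top 0.037 12 -42.49612333312385 0.08192264744015197
scene 0.033 106 -38.517069298607325 0.08581552002365464
scene 0.035 67 -39.6043042499334 0.08581552002365464
scene 0.037 10 -40.874448264051935 0.08343574568131408
-39.41977181762223 [-0.00097902  0.02034551] 0.0008177677732342471
-40.18916781189237 [0.02034295] 0.0007877929244398882
```

```bash
python3 -m inch '[[[0.014,-0.010,-0.005],[0,0,-3]],[[0.041,-0.030,-0.012],[0,0,-9]],[[0.068,-0.050,-0.020],[0,0,-15]],[[0.096,-0.070,-0.028],[0,0,-21]],[[0.123,-0.090,-0.035],[0,0,-27]],[[0.150,-0.110,-0.040],[0,0,-33]],[[0.178,-0.129,-0.040],[0,0,-39]],[[0.206,-0.149,-0.040],[0,0,-45]],[[0.233,-0.169,-0.040],[0,0,-51]],[[0.260,-0.189,-0.040],[0,0,-57]],[[0.288,-0.209,-0.040],[0,0,-63]],[[0.315,-0.228,-0.040],[0,0,-69]],[[0.342,-0.248,-0.040],[0,0,-75]],[[0.370,-0.268,-0.040],[0,0,-81]],[[0.397,-0.288,-0.040],[0,0,-87]],[[0.425,-0.308,-0.040],[0,0,-93]],[[0.452,-0.328,-0.040],[0,0,-99]],[[0.475,-0.345,-0.040],[0,0,-105]],[[0.490,-0.355,-0.040],[0,0,-110]],[[0.490,-0.355,-0.040],[0,0,-110]]]' 70 80
python3 - <<'E'
from plant import ctrl
from h import *
o=ctrl.get_obs(); Rt=R.from_rotvec(o["tool_rot"]); p=o["position"]; print(o["clock"],p,o["q"],Rt.as_matrix()[:,2])
V=np.array([.568,.2788,.22]); print("shift",Rt.inv().apply(V-p), "x dir",np.degrees(np.arctan2(*Rt.as_matrix()[[1,0],0])))
E
```

```text
clock: 2.12
position: [0.5527, -0.1943, 0.2719]
tool_rot: [1.477, 2.772, 0.005]
ft_force: [-0.9, 1.5, 0.7]
opening: 0.699
2.1167 [ 0.55270026 -0.19426329  0.27189327] [ 0.68155598  0.34944109 -0.57142734  1.69826145  0.2013413   1.15156286
  0.64730338] [ 0.00229303  0.00224994 -0.99999484]
shift [0.38406911 0.27640293 0.05299245] x dir 123.90316377979369
```

The pipe sits at about −39.5°, so the turn is about 94° clockwise from the bar's 55°. On to the hover pose.

```bash
python3 -m inch '[[[0.015,0.011,0.002],[0,0,-5]],[[0.036,0.026,0.004],[0,0,-11]],[[0.058,0.041,0.006],[0,0,-17]],[[0.080,0.057,0.008],[0,0,-23]],[[0.102,0.072,0.010],[0,0,-29]],[[0.124,0.088,0.012],[0,0,-35]],[[0.146,0.103,0.014],[0,0,-41]],[[0.168,0.119,0.016],[0,0,-47]],[[0.190,0.135,0.018],[0,0,-53]],[[0.212,0.150,0.020],[0,0,-59]],[[0.234,0.166,0.023],[0,0,-65]],[[0.256,0.181,0.026],[0,0,-71]],[[0.278,0.197,0.030],[0,0,-77]],[[0.300,0.213,0.034],[0,0,-83]],[[0.322,0.228,0.038],[0,0,-89]],[[0.344,0.244,0.042],[0,0,-95]],[[0.366,0.259,0.046],[0,0,-101]],[[0.383,0.271,0.050],[0,0,-107]],[[0.391,0.277,0.050],[0,0,-112]],[[0.391,0.277,0.050],[0,0,-112]]]'
cat > st.py <<'E'
from plant import ctrl
from h import *
import sys
o=ctrl.get_obs(); Rt=R.from_rotvec(o["tool_rot"]); p=o["position"]; print(o["clock"],p.round(4),"q",o["q"].round(3),"F",o["ft_force"].round(1),"op",round(o["opening"],3),"tilt",Rt.as_matrix()[:2,2].round(4))
V=np.array([.568,.2788,p[2]]); print("shift",Rt.inv().apply(V-p).round(4), "x dir",np.degrees(np.arctan2(*Rt.as_matrix()[[1,0],0])))
if len(sys.argv)>1: cv2.imwrite("pics/"+sys.argv[1],ctrl.read_camera("wrist")["color"])
E
python3 st.py w1.png
```

```text
clock: 3.78
position: [0.5668, 0.2814, 0.2212]
tool_rot: [-1.464, 2.78, 0.002]
ft_force: [-0.2, -0.4, 0.5]
opening: 0.698
3.7833 [0.5668 0.2814 0.2212] q [ 0.132  0.618 -1.013  1.623  0.551  1.214  1.543] F [-0.2 -0.4  0.5] op 0.698 tilt [-0.0006  0.0012]
shift [ 0.0015 -0.0025 -0.    ] x dir -124.45357317956257
```

View pics/w1.png

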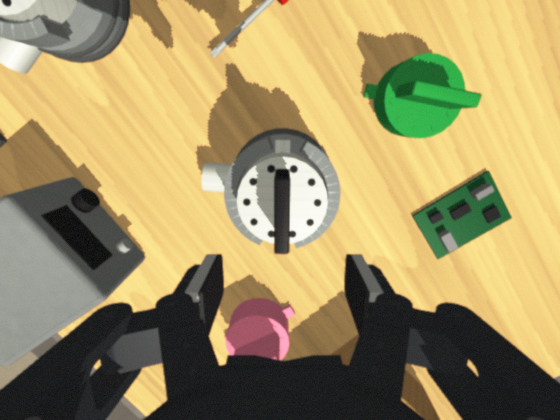

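The wrist view shows the bar vertical at (282,210), centred between the fingers at x ≈ 205 and 363. I'll lower partway, then check the wrist-camera geometry.

```bash
python3 -m inch '[[[0,0,0.005],[0,0,0]],[[0,0,0.020],[0,0,0]],[[0,0,0.040],[0,0,0]],[[0,0,0.053],[0,0,0]],[[0,0,0.058],[0,0,0]],[[0,0,0.058],[0,0,0]],[[0,0,0.058],[0,0,0]]]'
python3 st.py w2.png
python3 - <<'E'
from plant import ctrl
from h import *
c=ctrl.read_camera("wrist"); P=cloud(c); z=P[...,2]; ok=c["range_z"]>0
m=ok&(np.hypot(P[...,0]-.568,P[...,1]-.2788)<.045)&(z>.135)&(z<.15)&(c["color"].max(2)<90)
q=P[m]; (cx,cy),(w,h),a=cv2.minAreaRect((q[:,:2]*1e4).astype(np.float32)); print("rect",len(q),cx/1e4,cy/1e4,w/1e4,h/1e4,a,np.median(q[:,2]))
pl=ok&(np.hypot(P[...,0]-.568,P[...,1]-.2788)<.045)&(abs(z-.102)<.006)&(c["color"].max(2)>110); print("plug z",pl.sum(),np.median(z[pl]))
E
```

```text
clock: 4.42
position: [0.5681, 0.2786, 0.1633]
tool_rot: [1.453, -2.785, -0.0]
ft_force: [0.8, 0.1, 0.5]
opening: 0.698
4.4167 [0.5681 0.2786 0.1633] q [ 0.111  0.673 -0.973  1.678  0.608  1.124  1.498] F [0.8 0.1 0.5] op 0.698 tilt [-0.0002 -0.0001]
shift [-0.0001  0.0002 -0.    ] x dir -124.87809866686662
rect 1931 0.566573095703125 0.2791248779296875 0.05915218505859375 0.011574752044677734 55.542724609375 0.14441923584461563
plug z 7110 0.10056219343395752
```

View pics/w2.png

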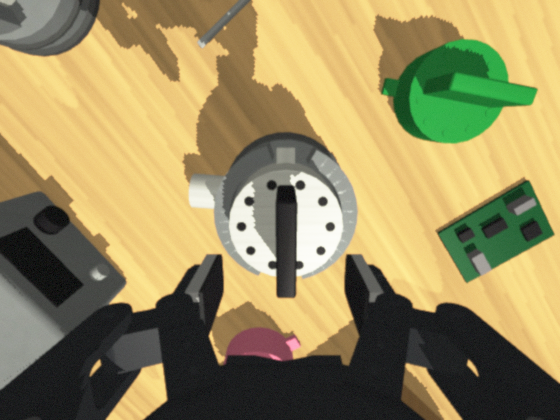

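The tool is within 1.5 mm of the bar, which sits at (287,240) in the wrist view. Lowering to TCP z ≈ 0.109 and closing.

```bash
python3 -m inch '[[[0,0,0.005],[0,0,0]],[[0,0,0.018],[0,0,0]],[[0,0,0.034],[0,0,0]],[[0,0,0.047],[0,0,0]],[[0,0,0.053],[0,0,0]],[[0,0,0.054],[0,0,0]],[[0,0,0.054],[0,0,0]]]'
python3 st.py
python3 -m inch '[[[0,0,0],[0,0,0]],[[0,0,0],[0,0,0]],[[0,0,0],[0,0,0]],[[0,0,0],[0,0,0]],[[0,0,0],[0,0,0]],[[0,0,0],[0,0,0]],[[0,0,0],[0,0,0]],[[0,0,0],[0,0,0]],[[0,0,0],[0,0,0]],[[0,0,0],[0,0,0]]]' 0 80
python3 st.py w3.png
```

```text
clock: 5.1
position: [0.5676, 0.2788, 0.1084]
tool_rot: [1.454, -2.783, -0.001]
ft_force: [0.1, -0.4, 0.9]
opening: 0.701
5.1 [0.5676 0.2788 0.1084] q [ 0.083  0.731 -0.929  1.717  0.667  1.043  1.455] F [ 0.1 -0.4  0.9] op 0.701 tilt [-0.0014 -0.0004]
shift [-0.0003 -0.0004 -0.    ] x dir -124.81724748089233
clock: 5.93
position: [0.5683, 0.2791, 0.1095]
tool_rot: [-1.454, 2.784, 0.0]
ft_force: [0.9, 0.1, 1.9]
opening: 0.128
5.9333 [0.5683 0.2791 0.1095] q [ 0.084  0.73  -0.93   1.717  0.667  1.043  1.455] F [0.9 0.1 1.9] op 0.128 tilt [0.0006 0.0004]
shift [ 0.0004  0.0001 -0.    ] x dir -124.83524110743883
```

View pics/w3.png

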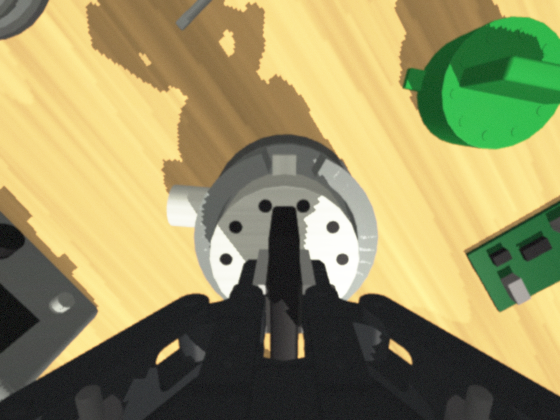

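The fingers hold the bar near (285,270), with the opening at about 11 mm. Pushing down 21 mm.

```bash
python3 -m inch '[[[0,0,0.002],[0,0,0]],[[0,0,0.005],[0,0,0]],[[0,0,0.008],[0,0,0]],[[0,0,0.011],[0,0,0]],[[0,0,0.014],[0,0,0]],[[0,0,0.017],[0,0,0]],[[0,0,0.019],[0,0,0]],[[0,0,0.021],[0,0,0]],[[0,0,0.021],[0,0,0]],[[0,0,0.021],[0,0,0]],[[0,0,0.021],[0,0,0]]]'
python3 st.py w4.png
python3 - <<'E'
from plant import ctrl
from h import *
for n in("scene","wrist"):
    c=ctrl.read_camera(n); P=cloud(c); z=P[...,2]; ok=c["range_z"]>0; d=np.hypot(P[...,0]-.568,P[...,1]-.2788)
    pl=ok&(d<.037)&(abs(z-.09)<.018)&(c["color"].max(2)>110); print(n,"plug z",pl.sum(),np.median(z[pl]))
E
```

```text
clock: 6.9
position: [0.5683, 0.2791, 0.0888]
tool_rot: [-1.454, 2.784, -0.0]
ft_force: [-0.4, -1.0, 7.8]
opening: 0.129
6.9 [0.5683 0.2791 0.0888] q [ 0.072  0.753 -0.912  1.729  0.691  1.014  1.438] F [-0.4 -1.   7.8] op 0.129 tilt [0.0007 0.0002]
shift [ 0.0004  0.0001 -0.    ] x dir -124.83522724056392
scene plug z 347 0.08114089296570537
wrist plug z 6496 0.07927152643271117
```

The plug is 21 mm down with about 8 N of spring force. Turning clockwise (positive about tool z).

```bash
python3 -m inch '[[[0,0,0],[0,0,2]],[[0,0,0],[0,0,6]],[[0,0,0],[0,0,11]],[[0,0,0],[0,0,16]],[[0,0,0],[0,0,21]],[[0,0,0],[0,0,26]],[[0,0,0],[0,0,31]],[[0,0,0],[0,0,36]],[[0,0,0],[0,0,41]],[[0,0,0],[0,0,46]],[[0,0,0],[0,0,51]],[[0,0,0],[0,0,56]],[[0,0,0],[0,0,61]],[[0,0,0],[0,0,66]],[[0,0,0],[0,0,71]],[[0,0,0],[0,0,76]],[[0,0,0],[0,0,81]],[[0,0,0],[0,0,86]],[[0,0,0],[0,0,89]],[[0,0,0],[0,0,90]]]'
python3 -m inch '[[[0,0,0],[0,0,0]],[[0,0,0],[0,0,0]]]'
python3 st.py w5.png
python3 - <<'E'
from plant import ctrl
from h import *
print(ctrl.get_obs()["moment"])
for n in("scene","wrist"):
    c=ctrl.read_camera(n); P=cloud(c); z=P[...,2]; ok=c["range_z"]>0; d=np.hypot(P[...,0]-.568,P[...,1]-.2788)
    pl=ok&(d<.037)&(abs(z-.09)<.018)&(c["color"].max(2)>110); print(n,"plug z",pl.sum(),np.median(z[pl]))
cv2.imwrite("pics/s5.png",cv2.resize(ctrl.read_camera("scene")["color"][180:330,270:430],None,fx=4,fy=4,interpolation=cv2.INTER_CUBIC))
E
```

```text
clock: 8.72
position: [0.5685, 0.2791, 0.089]
tool_rot: [0.944, 2.995, 0.001]
ft_force: [-0.8, -0.8, 7.8]
opening: 0.131
clock: 8.88
position: [0.5685, 0.2791, 0.0889]
tool_rot: [0.94, 2.996, 0.001]
ft_force: [-0.4, -0.1, 7.4]
opening: 0.132
8.8833 [0.5685 0.2791 0.0889] q [-0.148  0.633 -0.566  1.744  0.422  0.887  0.066] F [-0.4 -0.1  7.4] op 0.132 tilt [0.0012 0.0002]
shift [ 0.0002 -0.0005 -0.    ] x dir 145.16044794902515
[-0.14405391  0.13388122  0.01858782]
scene plug z 410 0.08133200129153734
wrist plug z 6531 0.07947314809202152
```

View pics/w5.png

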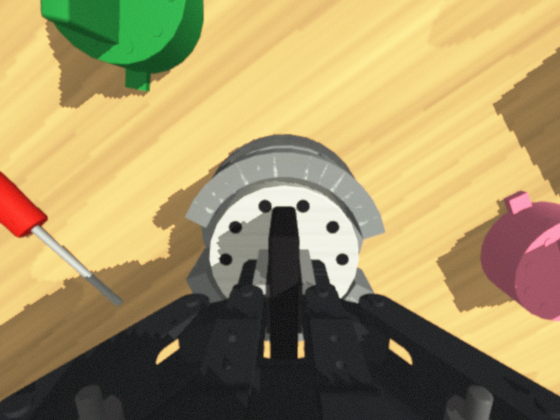

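View pics/s5.png

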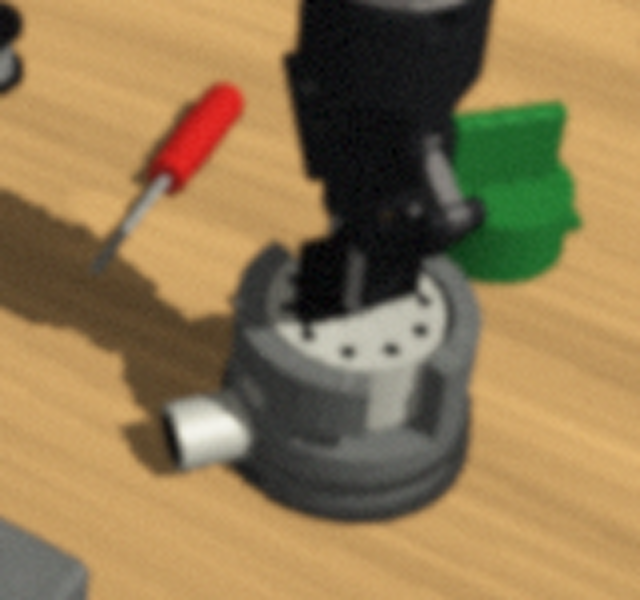

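The lid turned freely and the slot at (400,390) is now clear. The pipe measured about −39.5°, so I'll add 4° while watching the moment for the stop.

```bash
python3 -m inch '[[[0,0,0],[0,0,1]],[[0,0,0],[0,0,2]],[[0,0,0],[0,0,3]],[[0,0,0],[0,0,4]],[[0,0,0],[0,0,4]],[[0,0,0],[0,0,4]]]'
python3 st.py
python3 - <<'E'
from plant import ctrl
print(ctrl.get_obs()["moment"])
E
```

```text
clock: 9.58
position: [0.5685, 0.2791, 0.0889]
tool_rot: [1.044, 2.962, 0.001]
ft_force: [0.2, -0.4, 8.4]
opening: 0.133
9.5833 [0.5685 0.2791 0.0889] q [-0.159  0.629 -0.55   1.745  0.41   0.883  0.006] F [ 0.2 -0.4  8.4] op 0.133 tilt [0.0011 0.0002]
shift [ 0.0002 -0.0005 -0.    ] x dir 141.16343700756659
[-0.07573026  0.07793775  0.01641388]
```

No stop contact: moment z is still about 0.02 N m. If I opened here, the lid would rise into the fingertips, so I'll ease up 6 mm first, still inside the pocket travel, and then open.

```bash
python3 -m inch '[[[0,0,-0.001],[0,0,0]],[[0,0,-0.003],[0,0,0]],[[0,0,-0.005],[0,0,0]],[[0,0,-0.006],[0,0,0]],[[0,0,-0.006],[0,0,0]]]'
python3 st.py
python3 -m inch '[[[0,0,0],[0,0,0]],[[0,0,0],[0,0,0]],[[0,0,0],[0,0,0]],[[0,0,0],[0,0,0]],[[0,0,0],[0,0,0]],[[0,0,0],[0,0,0]],[[0,0,0],[0,0,0]],[[0,0,0],[0,0,0]]]' 60
python3 st.py w6.png
```

```text
clock: 10.0
position: [0.5685, 0.2791, 0.0949]
tool_rot: [1.044, 2.962, 0.001]
ft_force: [1.2, 0.0, 6.7]
opening: 0.126
10.0 [0.5685 0.2791 0.0949] q [-0.156  0.622 -0.553  1.741  0.404  0.893  0.01 ] F [1.2 0.  6.7] op 0.126 tilt [0.0011 0.0004]
shift [ 0.0002 -0.0005 -0.    ] x dir 141.1668378795103
clock: 10.67
position: [0.568, 0.2788, 0.0942]
tool_rot: [-1.044, -2.963, 0.0]
ft_force: [-0.4, -0.9, -0.7]
opening: 0.6
10.6667 [0.568  0.2788 0.0942] q [-0.156  0.622 -0.553  1.742  0.404  0.893  0.01 ] F [-0.4 -0.9 -0.7] op 0.6 tilt [-0.0001 -0.0001]
shift [-0. -0.  0.] x dir 141.16536858331284
```

View pics/w6.png

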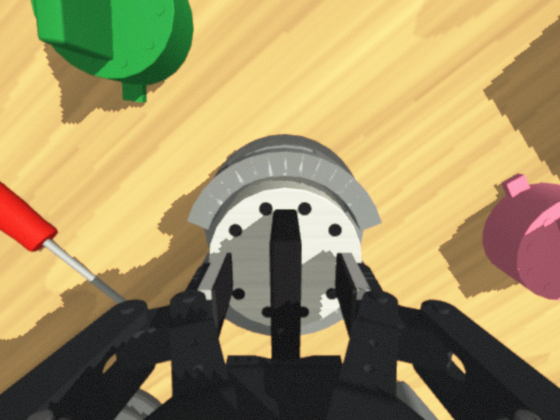

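The fingers are open and clear on both sides of the bar at (286,270). Raising 150 mm and checking.

```bash
python3 -m inch '[[[0,0,-0.005],[0,0,0]],[[0,0,-0.015],[0,0,0]],[[0,0,-0.030],[0,0,0]],[[0,0,-0.050],[0,0,0]],[[0,0,-0.070],[0,0,0]],[[0,0,-0.095],[0,0,0]],[[0,0,-0.120],[0,0,0]],[[0,0,-0.140],[0,0,0]],[[0,0,-0.150],[0,0,0]],[[0,0,-0.150],[0,0,0]],[[0,0,-0.150],[0,0,0]]]'
python3 st.py w7.png
python3 - <<'E'
from plant import ctrl
from h import *
C=np.array([.568,.2788])
for n in("wrist","scene"):
    c=ctrl.read_camera(n); P=cloud(c); z=P[...,2]; ok=c["range_z"]>0; g=c["color"].max(2); d=np.hypot(P[...,0]-C[0],P[...,1]-C[1])
    m=ok&(d<.045)&(z>.126)&(z<.15)&(g<90)
    q=P[m]; (cx,cy),(w,h),a=cv2.minAreaRect((q[:,:2]*1e4).astype(np.float32)); print(n,"bar",len(q),cx/1e4,cy/1e4,w/1e4,h/1e4,a,"top z",np.percentile(q[:,2],[50,90]))
    pl=ok&(d<.037)&(abs(z-.09)<.018)&(g>110); print("plug z",np.median(z[pl]))
    dd=P[...,:2]-C; a=np.degrees(np.arctan2(dd[...,1],dd[...,0])); k=ok&(d>.06)&(d<.086)&(abs(a+37)<35)&(z>.012)&(z<.06)
    print("pipe",k.sum(),a[k].min(),a[k].max(),np.median(a[k&(z>.033)]))
cv2.imwrite("pics/s7.png",cv2.resize(c["color"][180:330,270:430],None,fx=4,fy=4,interpolation=cv2.INTER_CUBIC))
E
```

```text
clock: 11.63
position: [0.568, 0.2787, 0.2445]
tool_rot: [1.044, 2.962, 0.0]
ft_force: [-0.1, 0.2, -0.5]
opening: 0.601
11.6333 [0.568  0.2787 0.2445] q [-0.107  0.465 -0.617  1.615  0.289  1.153  0.102] F [-0.1  0.2 -0.5] op 0.601 tilt [0.0007 0.    ]
shift [0. 0. 0.] x dir 141.15886761260649
wrist bar 875 0.567664697265625 0.2798838623046875 0.01128735580444336 0.058581103515625 50.87306594848633 top z [0.13254957 0.13343731]
plug z 0.08866946432757175
pipe 231 -50.77258739609517 -28.34507564698291 -39.55144604810765
scene bar 243 0.570302685546875 0.27802041015625 0.01344716339111328 0.05887859497070313 51.120967864990234 top z [0.13325357 0.13498008]
plug z 0.09044201763665677
pipe 236 -51.039865792970915 -25.721064040526166 -38.840571261475276
```

View pics/w7.png

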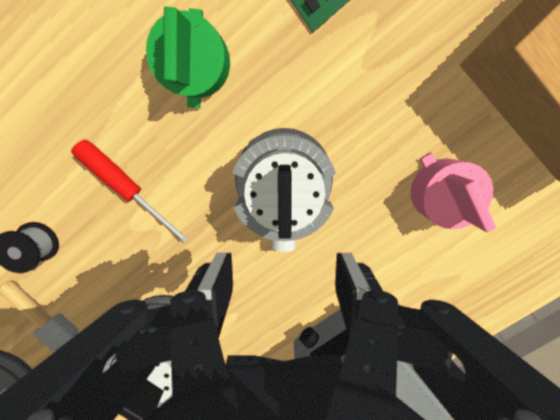

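View pics/s7.png

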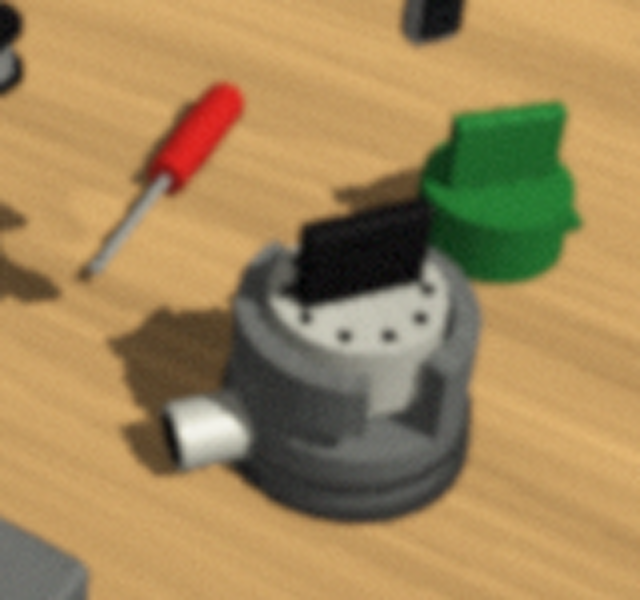

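The lid is locked. In the wrist view the bar (285,200) lines up with the pipe (285,245), and its top sits at 0.134, which is 12 mm lower than before. The bar measures −39° and the pipe −39° to −39.5°. Handing in.

```bash
python3 - <<'E'
from plant import ctrl
print(ctrl.job_done(), ctrl.get_obs()["clock"])
E
```

```text
the job is handed in; nothing more can be done
the job is handed in; nothing more can be done
```

I locked the sprung-up lid on the left pot (seen from the top camera) and handed the job in at about 12 s. I gripped it by its bar, pushed it down 21 mm against about 8 N, and turned it 94° clockwise. I then eased it up 6 mm before letting go so the fingers would not block it, and it sprang up the rest of the way by itself.

**Final checks (wrist and scene cameras):**
- **Height:** the lid's flat top is at about 0.089–0.090 m and the bar's top at about 0.134 m. Both are 12 mm lower than at the start, as expected when locked.
- **Alignment:** the bar is at about −39°, against −39° to −39.5° for the pipe.
- **Robot clear:** the gripper was open, about 0.1 m above the lid and touching nothing.
- **Other parts:** I never lowered the gripper near the other two lids or the green and pink look-alikes. I did not measure their poses again afterwards.

My first rough reading of the pipe angle was −44° from the top camera and −33° from the scene camera. I used the cylinder fit (about −39.5°) instead, and the final views agreed with it. No check failed.

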